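# Right the toppled cleaner bottle and park it in its keeper

### The job

The cleaner bottle on the repair bench has been knocked over. Stand it upright and slide it into the metal bottle keeper through its open front, its neck running in the slot of the top plate, until it is fully home against the closed end of the slot. Leave it standing there on the bench, let go, and do not disturb the steel tray, the tape roll or the screwdriver.

Things in the scene. Friction and masses are not known exactly. Their poses are not given: they have to be found in the camera images.
- bottle: Closed rigid white plastic bottle, about 0.25 kg, 175 mm tall: square body 56 x 56 mm, 84 mm high; 44 mm square shoulder up to 90 mm; round neck, diameter 26, up to 140 mm; grey cap, diameter 30, up to 175 mm. Starts lying on a flat side of its body, its axis 28 mm above the bench. Origin: centre of its base; z runs from base to cap, x and y square to the body's faces.
- bottle_cap (a point): Point on the bottle's axis inside the grey cap, 157 mm from the base; axes as the bottle's. As the bottle lies, the neck and cap stick out free, 28 mm above the bench.
- keeper: Fixed aluminium bottle keeper. Two side walls (8 mm thick, 76 mm apart inside) carry a top plate from 98 to 104 mm above the bench, 92 mm wide, from 40 mm in front of the origin to 45 mm behind it. A slot 40 mm wide, open at the front, ends square 13 mm behind the origin. Origin on the bench, on the middle line; x points inward from the open front to the closed end; z up.
- keeper_home (a point): The keeper's origin: where the centre of the bottle's base is when its neck touches the slot's end (fully home). The keeper has no floor, the bottle stands on the bench; its front is open and faces the robot, turned a little; a 30 mm high bar closes its rear. Screw flanges 3 mm thick stick out 22 mm beside the walls.
- tray: Bystander: loose steel parts tray, 100 x 130 x 22 mm, with one divider; origin under its centre. Leave it alone.
- tape: Bystander: loose roll of pale tape lying flat, 68 mm across, 19 mm high; origin under its centre. Leave it alone.
- screwdriver: Bystander: loose screwdriver lying on the bench, 170 mm long; handle towards -x of its frame. Leave it alone.
Things that resemble listed ones, but are neither listed nor needed, are in the scene too. Of the things that look like the bottle, the middle-sized one is meant.

How it is judged (in metres and radians):
On the way:
1. the bottle has been brought upright (angle between bottle's own z axis and vertical below 0.2 rad), for 0.2 s.
At the end, for the whole second after the job is handed in: The bottle stands upright (within 0.1 rad) and at rest on the bench inside the keeper, its base centre within 10 mm of the keeper's home point along the slot and within 14 mm across it (angle between bottle's own z axis and vertical below 0.1 rad and height (world z) of bottle below 0.005 m and x of bottle in the frame of keeper between -0.01 and 0.01 m and y of bottle in the frame of keeper between -0.014 and 0.014 m and linear speed of bottle below 0.02 m/s); the robot touches nothing.
It fails at once if the steel tray is shifted by more than 25 mm (distance of tray from where it was at the start of the episode above 0.025 m).
It fails at once if the tape roll is shifted by more than 25 mm (distance of tape from where it was at the start of the episode above 0.025 m).
It fails at once if the screwdriver is shifted by more than 25 mm (distance of screwdriver from where it was at the start of the episode above 0.025 m).
It also fails if it takes over 53 s, if anything falls off the work surface, if the arm or the gripper's body presses on something with over 40 N, if the wrist force passes 120 N, or if a joint passes its speed limit or range.

### The arm

A 6-joint arm with a two-finger parallel gripper is mounted at the origin on the work surface. World frame = base frame: x ahead of the robot, y to its left, z up, the work surface at z = 0. Lengths are in mm, angles in degrees, forces in N, time in s.
With the tool pointing down it reaches from about 300 to 850 mm from the base axis. Payload 4.2 kg.
Tool frame: the origin (TCP) lies at the very end of the fingers, on their centre line; the grasp point (between the pads) lies 19 mm behind it; z points along the fingers, y is the line along which they close (so a half turn about z gives the same grasp; the last joint's range is limited). The gripper opens to 91 mm and grips with 3 to 60 N. Pads are 32 mm wide; open, the fingers measure 118 mm over their backs; the gripper's body (76 mm by 178 mm) begins 60 mm behind the grasp point.
Start: joints at [70.703, 18.312, 89.639, -0, 72.044, -1.146], TCP at [179.132, 546.405, 177.176] pointing down, gripper open.
Joint ranges: [-177.97, 177.97], [-48.28, 115.42], [12.27, 149.76], [-77.06, 257.06], [2.81, 150.46], [-146.56, 146.56]. Speed limits (degrees/s): [147.25, 147.25, 180, 180, 180, 180].

### API

Orientations are given as [roll, pitch, yaw] about the fixed x, y, z axes, in that order (R = Rz(yaw) Ry(pitch) Rx(roll)).
In Python, from workcell import env, grab_frame gives the robot as it stands. The module is installed in compiled form; this text tells all that it offers.
- The arm moves only by the tool move_arm, never from a script. Its argument "plan" is a list of rows, each an object of numbers: "tx", "ty", "tz": the shift along the tool's x, y, z in cm; "wx", "wy", "wz": the turn, a rotation vector about the tool's x, y, z in rad. In form: [{"tx": .., "ty": .., "tz": .., "wx": .., "wy": .., "wz": ..}, ...]. A call has 1 to 12 rows; each row shifts and turns the commanded pose from where the row before left it, along the tool's axes as they then stand; what a row does not reach is not made up. A row lasts 1/12 s, in which the tool goes at most 41.7 mm and 7.16 degrees, less where a joint would pass 70% of its speed; a pose out of reach is approached as far as the arm can. A call is refused whole if a number of a shift passes 4.17 or a number of a turn 0.125, either way. A call with a gripper value outside its range is refused whole. "gripper" is the finger opening in cm, from 0 to 9.12, set as the call begins (left out, the last holds). The fingers move at their own pace and stop on an object; "force" is the grip in N (left out, the last holds). Time passes only in rows, so rows that do not move let the fingers close. It gives the time, the measured TCP pose, the force, the opening and the grip force at its end, in the units of the state.
- env.state(): the state, without advancing time (a new reading comes with each control period).
- grab_frame(name): name is "scene" or "top"; returns a dict with "color" (400x640x3 uint8, red, green, blue), "vfov" (degrees; the focal length in pixels is half the picture's height over the tangent of half this angle, whatever the lens; pixels are square), "cx", "cy" (the principal point, pixels), "view" (4x4, takes a point from world to camera coordinates). Camera axes: x right, y up, looking along -z (the intrinsics and any distortion apply to the point x, -y, -z); pixel columns grow to the right and rows downward; lengths in mm; the calibration is good to about 2 mm. A picture is of the moment at which its call begins. There is no depth.
- env.job_done(): hands the job in; it is judged then, once.
The state is a dict: "time_s": time; "qpos": joint angles; "qvel": joint speeds; "effort": joint torques, N m; "ee_pos": TCP position; "ee_rot": TCP orientation; "force": force on the tool from outside, world axes, zero at the start; "torque": the same for the moment, N m; "gripper_width": finger opening in mm; "gripper_force": force on a finger pad.
Only numpy, scipy, OpenCV 4.12 (cv2) and the standard library are available. Lean on these libraries where they do the work, as an engineer would, in place of code of your own. Each camera call takes 0.05 s, during which the arm holds its last target. There are 200 camera calls.

## Working session

There is one attempt and no reset: what is moved stays moved. The work goes in short steps, Python scripts to look and compute and a tool call to move; the robot and the scene stay as the last step left them, time stands still between calls to the robot, and variables do not carry over. Pictures are saved under pics/ and viewed, at most 10 in all, crops included, and the job is handed in when it is done.

Besides the shell and the picture viewer there is one more tool, called after "Emit:" in YAML: its name, and indented under it one key for each argument. move_arm: Moves the arm, as the interface text tells. Its arguments: {"type":"object","properties":{"plan":{"type":"array","items":{"type":"object","properties":{"tx":{"type":"number"},"ty":{"type":"number"},"tz":{"type":"number"},"wx":{"type":"number"},"wy":{"type":"number"},"wz":{"type":"number"}}}},"gripper":{"type":"number"},"force":{"type":"number"}},"required":["plan"]}

```bash
mkdir -p pics
cat > h.py <<'E'
import numpy as np, cv2, pickle
from workcell import env, grab_frame
def K(f):
    h=f["color"].shape[0]; return h/2/np.tan(np.radians(f["vfov"])/2)
def ray(f,u,v):
    fl=K(f); V=np.array(f["view"]); R=V[:3,:3]; o=-R.T@V[:3,3]
    d=R.T@np.array([(u-f["cx"])/fl,-(v-f["cy"])/fl,-1]); return o,d
def onz(f,u,v,z):
    o,d=ray(f,u,v); return o+d*(z-o[2])/d[2]
def proj(f,p):
    V=np.array(f["view"]); c=V[:3,:3]@np.array(p,float)+V[:3,3]; fl=K(f)
    return np.array([f["cx"]+fl*c[0]/-c[2], f["cy"]-fl*c[1]/-c[2]])
def tri(f1,p1,f2,p2):
    o1,d1=ray(f1,*p1);o2,d2=ray(f2,*p2)
    s=np.linalg.lstsq(np.c_[d1,-d2],o2-o1,rcond=None)[0]
    a=o1+d1*s[0];b=o2+d2*s[1]; return (a+b)/2,np.linalg.norm(a-b)
def save(f,n): cv2.imwrite(f"pics/{n}.png",f["color"][:,:,::-1])
E
python3 - <<'E'
from h import *
for n in("scene","top"):
    f=grab_frame(n); save(f,n+"0"); pickle.dump(f,open(n+"0.pkl","wb")); print(n,{k:(np.round(v,3).tolist() if k!="color" else 0) for k,v in f.items()})
print(env.state())
E
```

```text
scene {'color': 0, 'vfov': 51.748, 'cx': 321.554, 'cy': 202.422, 'view': [[0.902, 0.431, 0.006, -459.029], [-0.295, 0.607, 0.738, 166.088], [0.314, -0.667, 0.675, -1396.777], [0.0, 0.0, 0.0, 1.0]]}
top {'color': 0, 'vfov': 51.296, 'cx': 315.407, 'cy': 199.011, 'view': [[-0.013, -1.0, -0.001, -70.786], [0.99, -0.013, 0.14, -530.482], [-0.14, 0.001, 0.99, -938.482], [0.0, 0.0, 0.0, 1.0]]}
{'time_s': 0.1, 'qpos': array([ 7.07033726e+01,  1.83480719e+01,  8.96972971e+01, -1.00988221e-03,
        7.20425484e+01, -1.14667996e+00]), 'qvel': array([ 0.06268748, -0.1422921 , -0.18585294, -0.06384275, -0.00442812,
        0.01589623]), 'effort': array([-3.92033944e-04, -4.13342106e+01, -2.32508808e+01,  7.29087205e-02,
        4.22587723e-02, -5.55341842e-05]), 'ee_pos': array([178.96843015, 545.93126415, 176.41780006]), 'ee_rot': array([-1.79912081e+02, -7.99386881e-04,  1.61850364e+02]), 'force': array([-0.33497388, -0.05294815, -0.0247727 ]), 'torque': array([ 0.00237531, -0.01022577, -0.02477218]), 'gripper_force': 0.0, 'gripper_width': 91.11942448649238}
```

View pics/scene0.png

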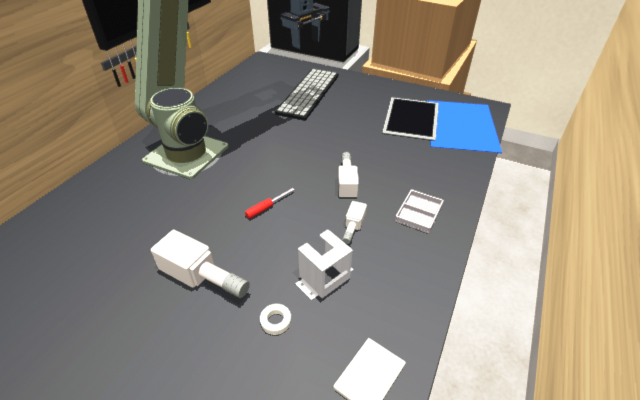

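View pics/top0.png

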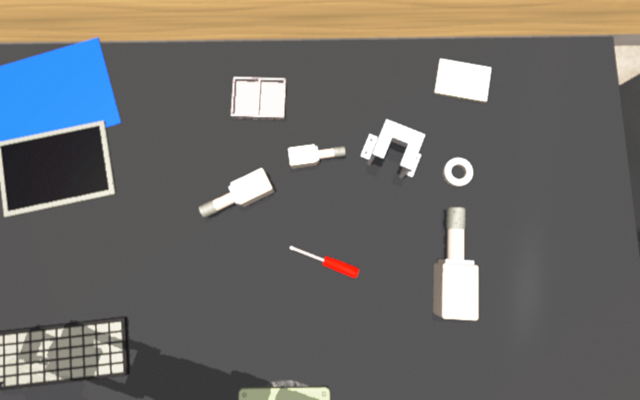

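Three bottle look-alikes in the top view: large (457,265), about 250 mm; medium (240,190), about 180 mm; small (315,155), about 125 mm. The medium one is the 175 mm bottle. I'll measure it and confirm with one crop. The keeper is at (395,148), opening downward, towards the robot.

Run:
```python
from h import *
T=pickle.load(open("top0.pkl","rb"));S=pickle.load(open("scene0.pkl","rb"))
print([k for k in T])
for n,f,rois in(("top",T,{"bot":(190,160,290,225),"keep":(355,115,430,185)}),("scene",S,{"bot":(325,145,362,200),"keep":(290,228,360,305)})):
    hsv=cv2.cvtColor(f["color"],cv2.COLOR_RGB2HSV)
    for k,(x0,y0,x1,y1) in rois.items():
        v=hsv[y0:y1,x0:x1,2]; m=(v>75).astype(np.uint8)
        c=max(cv2.findContours(m,cv2.RETR_EXTERNAL,cv2.CHAIN_APPROX_NONE)[0],key=cv2.contourArea)
        p=cv2.approxPolyDP(c,1.8,True)[:,0]+[x0,y0]
        print(n,k,p.tolist(),cv2.minAreaRect(c+np.array([x0,y0])))
def up(f,r,s): x0,y0,x1,y1=r; return cv2.resize(f["color"][y0:y1,x0:x1],None,fx=s,fy=s,interpolation=cv2.INTER_CUBIC)
def pad(i): o=np.zeros((290,400,3),np.uint8); i=i[:290,:400]; o[:i.shape[0],:i.shape[1]]=i; return o
im=np.vstack([np.hstack([pad(up(T,(190,160,270,218),5)),pad(up(T,(355,118,435,176),5))]),np.hstack([pad(up(S,(325,145,405,203),5)),pad(up(S,(290,230,370,303),4))])])
cv2.imwrite("pics/crop.png",im[:,:,::-1])
```

```text
['color', 'vfov', 'cx', 'cy', 'view']
top bot [[190, 160], [190, 224], [289, 224], [289, 160]] ((239.5, 192.0), (64.0, 99.0), 90.0)
top keep [[355, 115], [355, 184], [429, 184], [429, 115]] ((392.0, 149.5), (69.0, 74.0), 90.0)
scene bot [[325, 145], [325, 199], [361, 199], [361, 145]] ((343.0, 172.0), (54.0, 36.0), 90.0)
scene keep [[290, 228], [290, 304], [359, 304], [359, 228]] ((324.5, 266.0), (76.0, 69.0), 90.0)
```

View pics/crop.png

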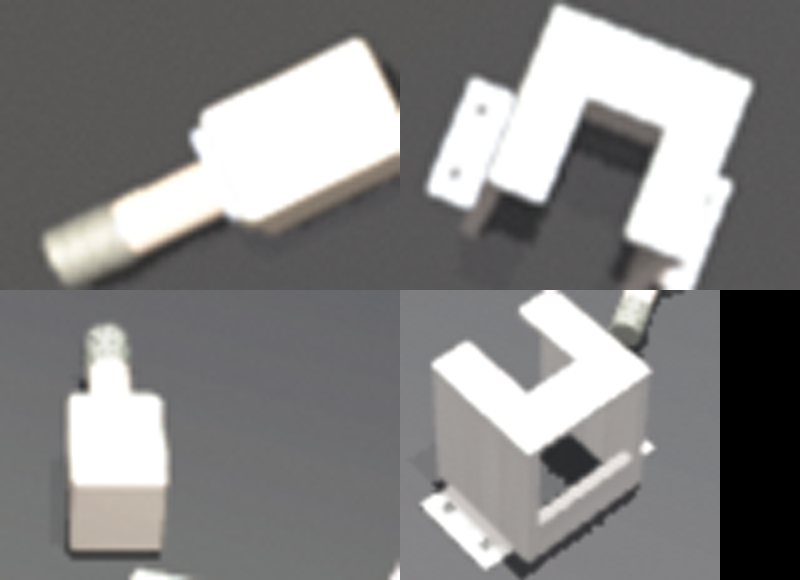

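The crop confirms it: medium bottle, cap towards the lower left in the top view, lying on a flat side. The keeper's top-plate corners and slot corners are clear in both views. Triangulating next.

Run:
```python
from h import *
T=pickle.load(open("top0.pkl","rb"));S=pickle.load(open("scene0.pkl","rb"))
c=lambda x0,y0,s:(lambda X,Y:(x0+(X+.5)/s-.5,y0+(Y+.5)/s-.5))
t=c(355,118,5);s=c(290,230,4)
P={}
for n,a,b in(("RL",(157,5),(252,80)),("RR",(350,83),(128,162)),("SR",(262,130),(125,105)),("SL",(188,100),(177,72)),("FRo",None,(33,75)),("FLi",(143,203),None)):
    if a and b:
        P[n],e=tri(T,t(*a),S,s(*b)); print(n,P[n].round(1),e.round(1))
    elif a: print(n,onz(T,*t(*a),104).round(1))
    else: print(n,onz(S,*s(*b),104).round(1))
a=P["RL"]-P["RR"];print("rear width",np.linalg.norm(a[:2]),"slot",np.linalg.norm((P["SL"]-P["SR"])[:2]),"yaw",np.degrees(np.arctan2(-a[0],a[1])),)
# bottle
for n,f,(x0,y0,x1,y1),th in(("top",T,(190,160,290,225),125),("scene",S,(325,145,362,200),165)):
    v=f["color"][y0:y1,x0:x1].max(2); m=(v>th).astype(np.uint8)
    k=max(cv2.findContours(m,0,1)[0],key=cv2.contourArea)
    print(n,(cv2.approxPolyDP(k,1.5,True)[:,0]+[x0,y0]).tolist())
    col=f["color"][y0:y1,x0:x1].astype(int)
tc=c(190,160,5);sc=c(325,145,5)
# cap tip mid (top), cap/neck
for n,p in(("captip",tc(55,262)),("capneck",tc(122,228)),("shoulder",tc(222,190))): print(n,onz(T,*p,28).round(1))
b,e=tri(T,tc(55,262),S,sc(107,37));print("cap tip tri",b.round(1),e)
```

```text
RL [ 700.5 -237.9  104.1] 0.9
RR [ 662.5 -322.6  104.9] 0.1
SR [ 642.4 -283.6  100.9] 0.7
SL [ 657.8 -250.   102. ] 2.7
FRo [ 585.8 -289.1  104. ]
FLi [ 609.3 -228.6  104. ]
rear width 92.81915182042736 slot 36.90316842327258 yaw -24.12166414458735
top [[263, 168], [260, 167], [231, 181], [227, 193], [199, 206], [200, 213], [204, 216], [234, 202], [245, 205], [271, 192], [272, 187]]
scene [[344, 152], [343, 164], [338, 167], [339, 195], [356, 196], [358, 183], [357, 167], [350, 164], [349, 153]]
captip [503.4 193.2  28. ]
capneck [519.2 162.   28. ]
shoulder [536.7 115.   28. ]
cap tip tri [503.5 190.6  40.9] 3.44547298834251
```

```bash
cat >> h.py <<'E'
from scipy.spatial.transform import Rotation as Ro
def frame(hd,tilt):
    """tool y fixed horizontal; x heading hd (deg); tool tipped 'tilt' deg about y from straight down (+: tip points along hd)"""
    h=np.radians(hd);d=np.array([np.cos(h),np.sin(h),0]);t=np.radians(tilt);dn=np.array([0,0,-1.])
    z=np.cos(t)*dn+np.sin(t)*d; x=np.cos(t)*d-np.sin(t)*dn
    return np.c_[x,np.cross(z,x),z]
def cur():
    s=env.state(); return np.array(s["ee_pos"]),Ro.from_euler("xyz",s["ee_rot"],degrees=True).as_matrix(),s
def plan(p1,R1,n=None,p0=None,R0=None):
    if p0 is None: p0,R0,_=cur()
    r=Ro.from_matrix(R0.T@R1).as_rotvec(); d=p1-p0
    m=int(np.ceil(max(np.linalg.norm(r)/.12,np.linalg.norm(d)/36,1))); n=n or m
    print("rows",n,"rot/row",(r/n).round(4),"total deg",np.degrees(np.linalg.norm(r)).round(1))
    R=R0.copy()
    for i in range(n):
        print(i,(R.T@(d/n)/10).round(2).tolist()); R=R@Ro.from_rotvec(r/n).as_matrix()
E
python3 - <<'E'
from h import *
T=pickle.load(open("top0.pkl","rb"));S=pickle.load(open("scene0.pkl","rb"))
c=lambda x0,y0,s:(lambda X,Y:(x0+(X+.5)/s-.5,y0+(Y+.5)/s-.5))
tc=c(190,160,5);sc=c(325,145,5)
print("cap mid tri",tri(T,tc(85,246),S,sc(108,58)),"capneck",tri(T,tc(120,229),S,sc(109,72)))
for p in((260,167),(272,187),(231,181)): print("body top corner",onz(T,*p,56).round(1))
print("body bottom base edge scene",[onz(S,*sc(*q),z).round(1) for q,z in(((68,260),0),((162,260),0),((68,195),56),((165,195),56))])
d=np.array([np.cos(np.radians(113.1)),np.sin(np.radians(113.1)),0])
R=frame(113.1,-40); g=np.array([511.5,177,28]); 
print(R.round(3)); pre=g-60*R[:,2]; print("pre",pre)
plan(pre,R)
E
```

```text
cap mid tri (array([510.76091857, 177.87636419,  35.02147324]), np.float64(1.7620494798059307)) capneck (array([518.35100728, 161.1250536 ,  37.40090102]), np.float64(1.954823239869252))
body top corner [603.6  50.1  56. ]
body top corner [556.2  22.2  56. ]
body top corner [571.5 117.   56. ]
body bottom base edge scene [array([552.7,  24.2,   0. ]), array([603.5,  49. ,   0. ]), array([553.5,  17.7,  56. ]), array([604.1,  42.4,  56. ])]
[[-0.301  0.92   0.252]
 [ 0.705  0.392 -0.591]
 [-0.643  0.    -0.766]]
pre [496.36863376 212.4749917   73.96266659]
rows 14 rot/row [ 0.0211 -0.0467  0.0583] total deg 62.3
0 [-2.9, -1.56, 0.73]
1 [-2.94, -1.37, 0.9]
2 [-2.97, -1.18, 1.07]
3 [-2.98, -0.98, 1.23]
4 [-2.97, -0.78, 1.39]
5 [-2.94, -0.57, 1.54]
6 [-2.89, -0.37, 1.68]
7 [-2.83, -0.17, 1.82]
8 [-2.74, 0.04, 1.96]
9 [-2.64, 0.24, 2.08]
10 [-2.52, 0.43, 2.19]
11 [-2.39, 0.62, 2.3]
12 [-2.23, 0.81, 2.39]
13 [-2.07, 0.98, 2.47]
```

Run:
```python
from h import *
R=frame(115.5,-40); g=np.array([511,177.5,28]); plan(g-70*R[:,2],R,12+6)
```

```text
rows 18 rot/row [ 0.0156 -0.0366  0.0431] total deg 60.5
0 [-2.22, -1.19, 0.53]
1 [-2.25, -1.08, 0.63]
2 [-2.27, -0.98, 0.73]
3 [-2.28, -0.87, 0.82]
4 [-2.28, -0.75, 0.92]
5 [-2.27, -0.64, 1.01]
6 [-2.26, -0.53, 1.11]
7 [-2.24, -0.41, 1.2]
8 [-2.21, -0.3, 1.28]
9 [-2.17, -0.18, 1.37]
10 [-2.12, -0.07, 1.45]
11 [-2.07, 0.05, 1.52]
12 [-2.01, 0.16, 1.6]
13 [-1.94, 0.27, 1.67]
14 [-1.86, 0.38, 1.73]
15 [-1.78, 0.48, 1.79]
16 [-1.69, 0.59, 1.85]
17 [-1.6, 0.69, 1.9]
```

Emit:
move_arm:
  plan:
    - {"tx":-2.2,"ty":-1.2,"tz":0.5,"wx":0.0156,"wy":-0.0366,"wz":0.0431}
    - {"tx":-2.25,"ty":-1.1,"tz":0.6,"wx":0.0156,"wy":-0.0366,"wz":0.0431}
    - {"tx":-2.3,"ty":-1.0,"tz":0.7,"wx":0.0156,"wy":-0.0366,"wz":0.0431}
    - {"tx":-2.3,"ty":-0.9,"tz":0.8,"wx":0.0156,"wy":-0.0366,"wz":0.0431}
    - {"tx":-2.3,"ty":-0.75,"tz":0.9,"wx":0.0156,"wy":-0.0366,"wz":0.0431}
    - {"tx":-2.3,"ty":-0.65,"tz":1.0,"wx":0.0156,"wy":-0.0366,"wz":0.0431}
    - {"tx":-2.25,"ty":-0.5,"tz":1.1,"wx":0.0156,"wy":-0.0366,"wz":0.0431}
    - {"tx":-2.25,"ty":-0.4,"tz":1.2,"wx":0.0156,"wy":-0.0366,"wz":0.0431}
    - {"tx":-2.2,"ty":-0.3,"tz":1.3,"wx":0.0156,"wy":-0.0366,"wz":0.0431}
    - {"tx":-2.15,"ty":-0.2,"tz":1.35,"wx":0.0156,"wy":-0.0366,"wz":0.0431}
    - {"tx":-2.1,"ty":-0.1,"tz":1.45,"wx":0.0156,"wy":-0.0366,"wz":0.0431}
    - {"tx":-2.1,"ty":0.05,"tz":1.5,"wx":0.0156,"wy":-0.0366,"wz":0.0431}
  gripper: 9.1
  force: 40

```text
time_s: 1.1
ee_pos: [388.0, 325.8, 115.0]
ee_rot: [-175.9, 26.9, 132.5]
force: [-0.4, 0.4, -0.3]
gripper_width: 91.0
gripper_force: 0.0
```

Run:
```python
from h import *
R=frame(115.5,-40); g=np.array([511,177.5,28]); plan(g-70*R[:,2],R,7); print(env.state()["qpos"].round(0))
```

```text
rows 7 rot/row [ 0.0133 -0.0312  0.0366] total deg 20.0
0 [-1.69, 0.15, 1.38]
1 [-1.64, 0.23, 1.43]
2 [-1.58, 0.31, 1.48]
3 [-1.52, 0.39, 1.52]
4 [-1.46, 0.46, 1.56]
5 [-1.39, 0.53, 1.6]
6 [-1.32, 0.61, 1.64]
[ 57.  21. 101. -26.  71.  27.]
```

Emit:
move_arm:
  plan:
    - {"tx":-1.7,"ty":0.15,"tz":1.4,"wx":0.0133,"wy":-0.0312,"wz":0.0366}
    - {"tx":-1.65,"ty":0.25,"tz":1.45,"wx":0.0133,"wy":-0.0312,"wz":0.0366}
    - {"tx":-1.6,"ty":0.3,"tz":1.5,"wx":0.0133,"wy":-0.0312,"wz":0.0366}
    - {"tx":-1.5,"ty":0.4,"tz":1.5,"wx":0.0133,"wy":-0.0312,"wz":0.0366}
    - {"tx":-1.45,"ty":0.45,"tz":1.55,"wx":0.0133,"wy":-0.0312,"wz":0.0366}
    - {"tx":-1.4,"ty":0.55,"tz":1.6,"wx":0.0133,"wy":-0.0312,"wz":0.0366}
    - {"tx":-1.3,"ty":0.6,"tz":1.65,"wx":0.0133,"wy":-0.0312,"wz":0.0366}
    - {}
    - {}
    - {}

```text
schema error: expected keys tx, ty, tz, wx, wy, wz
```

Run:
```python
from h import *
R=frame(115.5,-40); g=np.array([511,177.5,28]); p0,R0,s=cur(); print("err to pre",(R0.T@(g-70*R[:,2]-p0)).round(1)); plan(g+15*R[:,2],R,6); print(s["qpos"].round(0))
a=[]
for n in("scene","top"):
    f=grab_frame(n); a.append(f)
T=cv2.resize(a[1]["color"][110:250,150:300],None,fx=2.7,fy=2.7); S=cv2.resize(a[0]["color"][90:230,280:430],None,fx=2.6,fy=2.7)
cv2.imwrite("pics/pre.png",np.hstack([T[:378],S[:378]])[:,:800,::-1])
```

```text
err to pre [-118.3   10.5   96.8]
rows 6 rot/row [ 0.0156 -0.0364  0.0427] total deg 20.0
0 [-2.26, 0.01, 2.99]
1 [-2.14, 0.15, 3.07]
2 [-2.02, 0.28, 3.14]
3 [-1.89, 0.42, 3.21]
4 [-1.75, 0.55, 3.27]
5 [-1.61, 0.67, 3.32]
[ 57.  21. 101. -26.  71.  27.]
```

View pics/pre.png

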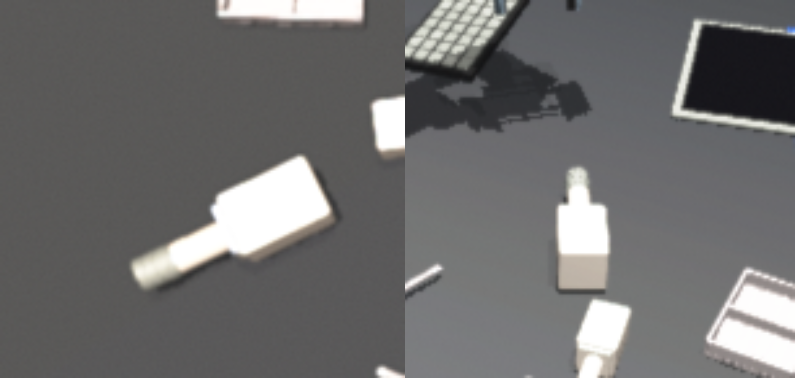

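The call was refused because of the empty rows, so the picture shows the bottle untouched with the arm still away to the upper left. Re-sending with full rows.

Emit:
move_arm:
  plan:
    - {"tx":-1.7,"ty":0.15,"tz":1.4,"wx":0.0133,"wy":-0.0312,"wz":0.0366}
    - {"tx":-1.65,"ty":0.25,"tz":1.45,"wx":0.0133,"wy":-0.0312,"wz":0.0366}
    - {"tx":-1.6,"ty":0.3,"tz":1.5,"wx":0.0133,"wy":-0.0312,"wz":0.0366}
    - {"tx":-1.5,"ty":0.4,"tz":1.5,"wx":0.0133,"wy":-0.0312,"wz":0.0366}
    - {"tx":-1.45,"ty":0.45,"tz":1.55,"wx":0.0133,"wy":-0.0312,"wz":0.0366}
    - {"tx":-1.4,"ty":0.55,"tz":1.6,"wx":0.0133,"wy":-0.0312,"wz":0.0366}
    - {"tx":-1.3,"ty":0.6,"tz":1.65,"wx":0.0133,"wy":-0.0312,"wz":0.0366}
    - {"tx":0,"ty":0,"tz":0,"wx":0,"wy":0,"wz":0}
    - {"tx":0,"ty":0,"tz":0,"wx":0,"wy":0,"wz":0}
    - {"tx":0,"ty":0,"tz":0,"wx":0,"wy":0,"wz":0}

```text
time_s: 2.03
ee_pos: [491.2, 220.4, 81.7]
ee_rot: [180.0, 39.8, 115.7]
force: [0.0, -0.2, 0.1]
gripper_width: 91.1
gripper_force: 0.0
```

Run:
```python
from h import *
R=frame(115.5,-40); g=np.array([511,177.5,28]); p0,R0,s=cur(); print("err to pre",(R0.T@(g-70*R[:,2]-p0)).round(1)); plan(g+15*R[:,2],R,6); print(s["qpos"].round(0))
a=[]
for n in("scene","top"):
    f=grab_frame(n); a.append(f)
T=cv2.resize(a[1]["color"][110:250,150:300],None,fx=2.7,fy=2.7); S=cv2.resize(a[0]["color"][90:230,280:430],None,fx=2.6,fy=2.7)
cv2.imwrite("pics/pre2.png",np.hstack([T[:378],S[:378]])[:,:800,::-1])
```

```text
err to pre [-1.7 -0.6  1.4]
rows 6 rot/row [ 0.0003 -0.0006  0.0003] total deg 0.3
0 [-0.03, -0.01, 1.44]
1 [-0.03, -0.01, 1.44]
2 [-0.03, -0.01, 1.44]
3 [-0.03, -0.01, 1.44]
4 [-0.03, -0.01, 1.44]
5 [-0.03, -0.01, 1.44]
[ 47.  29. 102. -39.  71.  42.]
```

View pics/pre2.png

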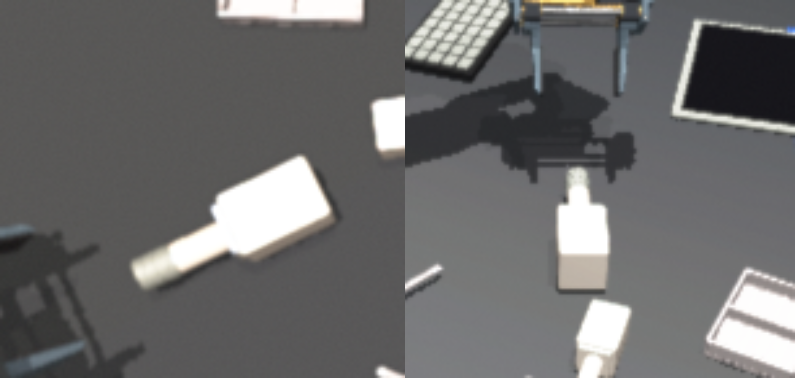

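The picture shows the fingers straddling the line of the cap (scene crop: tips at (540,90) and (622,90), cap at (577,185)). Closing in now.

Emit:
move_arm:
  plan:
    - {"tx":0,"ty":0,"tz":1.44,"wx":0,"wy":0,"wz":0}
    - {"tx":0,"ty":0,"tz":1.44,"wx":0,"wy":0,"wz":0}
    - {"tx":-0.1,"ty":0,"tz":1.44,"wx":0,"wy":0,"wz":0}
    - {"tx":-0.1,"ty":0,"tz":1.44,"wx":0,"wy":0,"wz":0}
    - {"tx":0,"ty":0,"tz":1.44,"wx":0,"wy":0,"wz":0}
    - {"tx":0,"ty":0,"tz":1.44,"wx":0,"wy":0,"wz":0}
    - {"tx":0,"ty":0,"tz":0,"wx":0,"wy":0,"wz":0}
    - {"tx":0,"ty":0,"tz":0,"wx":0,"wy":0,"wz":0}

```text
time_s: 2.8
ee_pos: [516.0, 168.5, 16.7]
ee_rot: [180.0, 39.9, 115.6]
force: [0.8, 1.0, -0.6]
gripper_width: 90.7
gripper_force: 0.0
```

Emit:
move_arm:
  plan:
    - {"tx":0,"ty":0,"tz":0,"wx":0,"wy":0,"wz":0}
    - {"tx":0,"ty":0,"tz":0,"wx":0,"wy":0,"wz":0}
    - {"tx":0,"ty":0,"tz":0,"wx":0,"wy":0,"wz":0}
    - {"tx":0,"ty":0,"tz":0,"wx":0,"wy":0,"wz":0}
    - {"tx":0,"ty":0,"tz":0,"wx":0,"wy":0,"wz":0}
    - {"tx":0,"ty":0,"tz":0,"wx":0,"wy":0,"wz":0}
    - {"tx":0,"ty":0,"tz":0,"wx":0,"wy":0,"wz":0}
    - {"tx":0,"ty":0,"tz":0,"wx":0,"wy":0,"wz":0}
    - {"tx":0,"ty":0,"tz":0,"wx":0,"wy":0,"wz":0}
    - {"tx":0,"ty":0,"tz":0,"wx":0,"wy":0,"wz":0}
    - {"tx":0,"ty":0,"tz":0,"wx":0,"wy":0,"wz":0}
    - {"tx":0,"ty":0,"tz":0,"wx":0,"wy":0,"wz":0}
  gripper: 0
  force: 40

```text
time_s: 3.8
ee_pos: [516.3, 168.2, 16.4]
ee_rot: [180.0, 39.9, 115.6]
force: [-0.5, -0.3, -0.0]
gripper_width: 13.9
gripper_force: 0.1
```

Run:
```python
from h import *
p0,R0,s=cur(); print(p0.round(1),s["gripper_width"],s["gripper_force"],s["qpos"].round(0))
# lift + upright: 14 rows
R=frame(115.5,50)
plan(np.array([511,177.5,205])+15*R[:,2]-np.array([0,0,0]),R,16)
```

```text
[516.3 168.2  16.4] 13.869256754921814 0.11362565215677023 [ 42.  32. 108. -45.  61.  46.]
rows 16 rot/row [-0.      0.0981  0.0001] total deg 89.9
0 [-0.61, -0.0, -0.95]
1 [-0.51, -0.0, -1.0]
2 [-0.41, -0.0, -1.05]
3 [-0.31, -0.0, -1.08]
4 [-0.2, -0.0, -1.11]
5 [-0.09, -0.0, -1.12]
6 [0.02, -0.0, -1.13]
7 [0.13, -0.0, -1.12]
8 [0.24, -0.0, -1.1]
9 [0.34, -0.0, -1.07]
10 [0.45, -0.0, -1.03]
11 [0.55, -0.0, -0.99]
12 [0.64, -0.0, -0.93]
13 [0.73, -0.0, -0.86]
14 [0.81, -0.0, -0.78]
15 [0.88, -0.0, -0.7]
```

Run:
```python
from h import *
a=[grab_frame(n) for n in("scene","top")]
T=cv2.resize(a[1]["color"][150:240,180:300],None,fx=3.3,fy=3.3); S=cv2.resize(a[0]["color"][110:200,290:410],None,fx=3.3,fy=3.3)
cv2.imwrite("pics/g.png",np.hstack([T,S])[:,:,::-1]); s=env.state(); print(s["gripper_width"],s["gripper_force"])
for f in a: print(proj(f,s["ee_pos"]))
```

```text
5.632250868897267 1.4977018156059785
[346.04242379 162.95562234]
[212.54026736 207.07566808]
```

View pics/g.png

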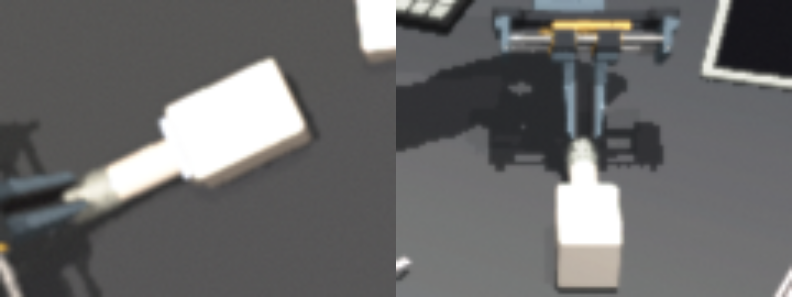

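Run:
```python
from h import *
T=grab_frame("top");S=grab_frame("scene");s=env.state()
print(s["ee_pos"],s["gripper_width"],s["gripper_force"],tri(T,(201.8,209),S,(347,152)))
for f in(T,S):print(np.abs(np.array(f["view"])-np.array(pickle.load(open("top0.pkl" if f is T else "scene0.pkl","rb"))["view"])).max())
im=np.hstack([cv2.resize(T["color"][180:230,170:240],None,fx=5.7,fy=8),cv2.resize(S["color"][125:175,315:385],None,fx=5.7,fy=8)])
cv2.imwrite("pics/g2.png",im[:,:,::-1])
```

```text
[516.3761031  168.48900836  16.58532486] 0.6370823798026728 1.37829742860049 (array([509.28705273, 186.27940909,  45.65664178]), np.float64(2.075988613004784))
0.0
0.0
```

View pics/g2.png

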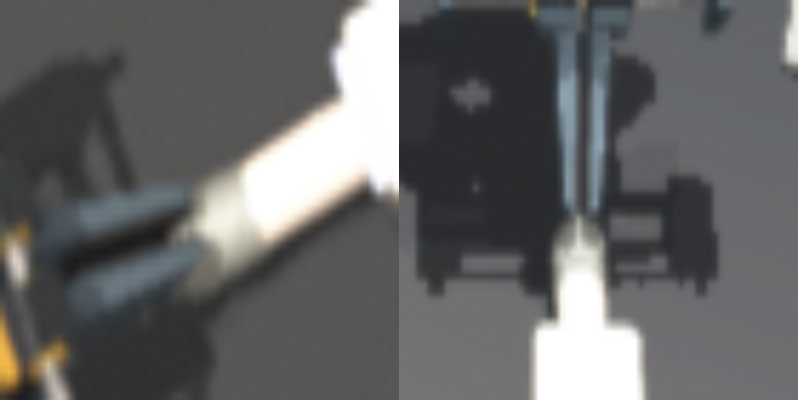

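The picture shows the closed fingertips just above the cap and not around it (about (202,209) top, (347,152) scene). They triangulate to z of about 46, roughly 33 mm short of the reported TCP along the tool. I'll open, advance by what the cameras show, and watch the force.

Emit:
move_arm:
  plan:
    - {"tx":0,"ty":0,"tz":0,"wx":0,"wy":0,"wz":0}
    - {"tx":0,"ty":0,"tz":0,"wx":0,"wy":0,"wz":0}
    - {"tx":0,"ty":0,"tz":0,"wx":0,"wy":0,"wz":0}
    - {"tx":0,"ty":0,"tz":0,"wx":0,"wy":0,"wz":0}
    - {"tx":0,"ty":0,"tz":0,"wx":0,"wy":0,"wz":0}
    - {"tx":0,"ty":0,"tz":0,"wx":0,"wy":0,"wz":0}
    - {"tx":0,"ty":0,"tz":0,"wx":0,"wy":0,"wz":0}
    - {"tx":0,"ty":0,"tz":0,"wx":0,"wy":0,"wz":0}
    - {"tx":0,"ty":0,"tz":0,"wx":0,"wy":0,"wz":0}
    - {"tx":0,"ty":0,"tz":0,"wx":0,"wy":0,"wz":0}
    - {"tx":0,"ty":0,"tz":0,"wx":0,"wy":0,"wz":0}
    - {"tx":0,"ty":0,"tz":0,"wx":0,"wy":0,"wz":0}
  gripper: 7

```text
time_s: 5.0
ee_pos: [516.3, 168.2, 16.5]
ee_rot: [180.0, 39.9, 115.6]
force: [-0.9, -0.1, 0.5]
gripper_width: 69.6
gripper_force: 0.0
```

Emit:
move_arm:
  plan:
    - {"tx":0,"ty":0,"tz":0.5,"wx":0,"wy":0,"wz":0}
    - {"tx":0,"ty":0,"tz":0.5,"wx":0,"wy":0,"wz":0}
    - {"tx":0,"ty":0,"tz":0.5,"wx":0,"wy":0,"wz":0}
    - {"tx":0,"ty":0,"tz":0,"wx":0,"wy":0,"wz":0}

```text
time_s: 5.33
ee_pos: [520.0, 158.4, 4.1]
ee_rot: [-179.9, 39.9, 115.7]
force: [0.7, -0.1, 0.5]
gripper_width: 69.7
gripper_force: 0.0
```

Run:
```python
from h import *
T=grab_frame("top");S=grab_frame("scene");s=env.state()
print(s["ee_pos"],s["force"])
im=np.hstack([cv2.resize(T["color"][180:230,170:240],None,fx=5.7,fy=8),cv2.resize(S["color"][125:175,315:385],None,fx=5.7,fy=8)])
cv2.imwrite("pics/g3.png",im[:,:,::-1])
```

```text
[520.36482276 159.07910213   4.64590829] [ 0.1343973  -0.31585617 -0.77427919]
```

View pics/g3.png

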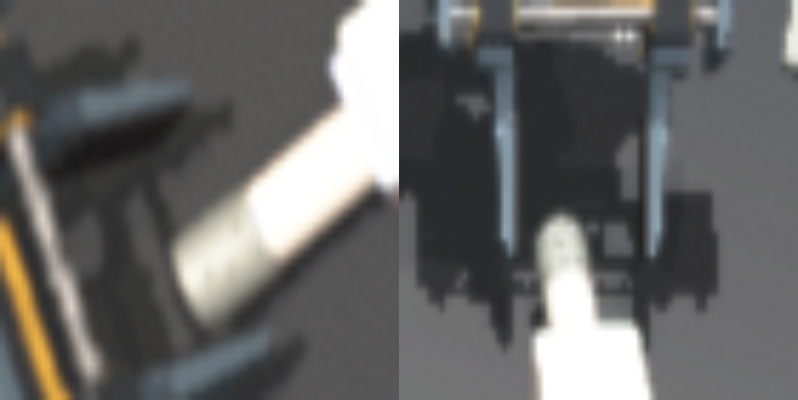

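Run:
```python
from h import *
T=pickle.load(open("top0.pkl","rb"));S=pickle.load(open("scene0.pkl","rb"))
t=lambda x,y:(170+(x+.5)/5.7-.5,180+(y+.5)/8-.5); s=lambda x,y:(315+(x-399.5)/5.7-.5,125+(y+.5)/8-.5)
for n,a,b in(("tipL",(190,85),(655,258)),("tipR",(265,340),(510,258)),("cap",(225,259),(560,248))):
    print(n,tri(T,t(*a),S,s(*b)))
for p in((225,259),(262,225),(359,142)): print(onz(T,*t(*p),28).round(1))
p,R,_=cur(); print(p,R[:,2],R[:,1])
```

```text
tipL (array([553.42521584, 185.49449277,  41.45138514]), np.float64(0.5225283063161059))
tipR (array([478.53092851, 153.93948686,  38.1540892 ]), np.float64(0.5045202536886917))
cap (array([502.12705983, 170.27766798,  39.96317675]), np.float64(0.34269625050236596))
[503.3 173.2  28. ]
[513.2 158.2  28. ]
[537.4 118.4  28. ]
[520.36482276 159.07910213   4.64590829] [ 0.27662428 -0.57870913 -0.76718625] [ 9.01924215e-01  4.31893934e-01 -5.82421697e-04]
```

The picture shows the fingertips (190,85) and (265,340) in the top crop, beside and above the cap (225,259). The cap has been nudged: it is now at (503,173) with heading about 122°. The effective fingertips sit about 35 mm behind the reported TCP, so I'm correcting turn, lateral offset and depth.

Emit:
move_arm:
  plan:
    - {"tx":0,"ty":-0.45,"tz":0,"wx":-0.035,"wy":0,"wz":-0.042}
    - {"tx":0,"ty":-0.45,"tz":0,"wx":-0.035,"wy":0,"wz":-0.042}
    - {"tx":0,"ty":0,"tz":0.4,"wx":0,"wy":0,"wz":0}
    - {"tx":0,"ty":0,"tz":0.4,"wx":0,"wy":0,"wz":0}
    - {"tx":0,"ty":0,"tz":0.4,"wx":0,"wy":0,"wz":0}
    - {"tx":0,"ty":0,"tz":0.4,"wx":0,"wy":0,"wz":0}
    - {"tx":0,"ty":0,"tz":0.2,"wx":0,"wy":0,"wz":0}
    - {"tx":0,"ty":0,"tz":0,"wx":0,"wy":0,"wz":0}
    - {"tx":0,"ty":0,"tz":0,"wx":0,"wy":0,"wz":0}

```text
time_s: 6.18
ee_pos: [518.9, 145.6, -9.1]
ee_rot: [-180.0, 39.9, 121.9]
force: [-0.0, -0.5, 0.1]
gripper_width: 70.2
gripper_force: 0.0
```

Emit:
move_arm:
  plan:
    - {"tx":0,"ty":0,"tz":0,"wx":0,"wy":0,"wz":0}
    - {"tx":0,"ty":0,"tz":0,"wx":0,"wy":0,"wz":0}
    - {"tx":0,"ty":0,"tz":0,"wx":0,"wy":0,"wz":0}
    - {"tx":0,"ty":0,"tz":0,"wx":0,"wy":0,"wz":0}
    - {"tx":0,"ty":0,"tz":0,"wx":0,"wy":0,"wz":0}
    - {"tx":0,"ty":0,"tz":0,"wx":0,"wy":0,"wz":0}
    - {"tx":0,"ty":0,"tz":0,"wx":0,"wy":0,"wz":0}
    - {"tx":0,"ty":0,"tz":0,"wx":0,"wy":0,"wz":0}
    - {"tx":0,"ty":0,"tz":0,"wx":0,"wy":0,"wz":0}
  gripper: 2
  force: 40

```text
time_s: 6.93
ee_pos: [518.7, 145.8, -8.8]
ee_rot: [180.0, 39.9, 121.9]
force: [-0.9, 1.0, 0.1]
gripper_width: 29.1
gripper_force: 40.0
```

Gripped: opening 29.1 mm on the 30 mm cap at 40 N. Now lifting and turning upright about the cap.

Emit:
move_arm:
  plan:
    - {"tx":-1.15,"ty":0,"tz":-1.37,"wx":0,"wy":0,"wz":0}
    - {"tx":-2.3,"ty":0,"tz":-2.74,"wx":0,"wy":0,"wz":0}
    - {"tx":-2.3,"ty":0,"tz":-2.74,"wx":0,"wy":0,"wz":0}
    - {"tx":-2.3,"ty":0,"tz":-2.74,"wx":0,"wy":0,"wz":0}
    - {"tx":-2.3,"ty":0,"tz":-2.74,"wx":0,"wy":0,"wz":0}
    - {"tx":-1.15,"ty":0,"tz":-1.37,"wx":0,"wy":0,"wz":0}
    - {"tx":0,"ty":0,"tz":0,"wx":0,"wy":0,"wz":0}
    - {"tx":0,"ty":0,"tz":0,"wx":0,"wy":0,"wz":0}

```text
time_s: 7.6
ee_pos: [518.1, 145.6, 169.3]
ee_rot: [179.9, 39.8, 121.8]
force: [-0.3, -0.5, -4.8]
gripper_width: 29.3
gripper_force: 40.0
```

Emit:
move_arm:
  plan:
    - {"tx":0.62,"ty":0,"tz":0,"wx":0,"wy":0.12,"wz":0}
    - {"tx":0.62,"ty":0,"tz":0,"wx":0,"wy":0.12,"wz":0}
    - {"tx":0.62,"ty":0,"tz":0,"wx":0,"wy":0.12,"wz":0}
    - {"tx":0.62,"ty":0,"tz":0,"wx":0,"wy":0.12,"wz":0}
    - {"tx":0.62,"ty":0,"tz":0,"wx":0,"wy":0.12,"wz":0}
    - {"tx":0.62,"ty":0,"tz":0,"wx":0,"wy":0.12,"wz":0}
    - {"tx":0.62,"ty":0,"tz":0,"wx":0,"wy":0.12,"wz":0}
    - {"tx":0,"ty":0,"tz":0,"wx":0,"wy":0,"wz":0}

```text
time_s: 8.27
ee_pos: [497.7, 175.3, 152.5]
ee_rot: [-179.6, -8.4, 121.4]
force: [0.6, -1.1, -3.1]
gripper_width: 29.1
gripper_force: 40.0
```

Run:
```python
from h import *
p,R,s=cur(); print(p,R[:,2],s["qpos"].round(0))
T=grab_frame("top");S=grab_frame("scene");save(T,"u_t");save(S,"u_s")
im=np.vstack([T["color"][100:300,150:450],S["color"][50:250,250:550]])
im=np.hstack([cv2.resize(T["color"][110:270,140:300],None,fx=2.5,fy=2.5),cv2.resize(S["color"][50:210,250:410],None,fx=2.5,fy=2.5)])
cv2.imwrite("pics/u.png",im[:,:,::-1])
```

```text
[497.74971969 175.27656576 152.45906533] [-0.08234708  0.12106686 -0.98922281] [ 13.  17.  96.   8.  70. -22.]
```

View pics/u.png

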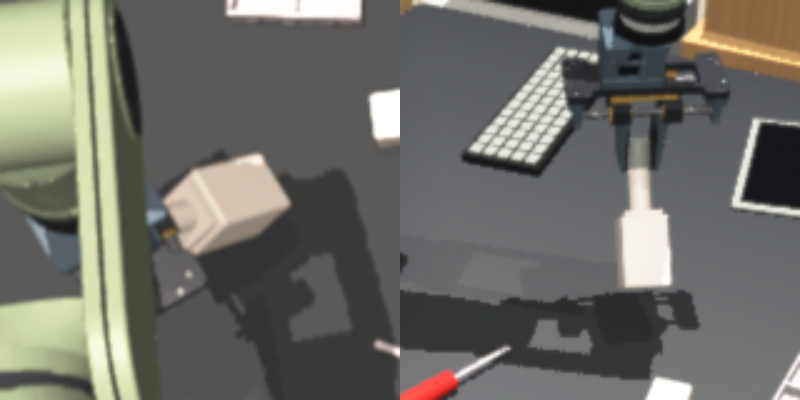

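The bottle is held by the cap and turned half-way, about 48° (top crop (230,205), scene crop (645,245)), well clear of the bench. Finishing the uprighting.

Emit:
move_arm:
  plan:
    - {"tx":0.62,"ty":0,"tz":0,"wx":0,"wy":0.121,"wz":0}
    - {"tx":0.62,"ty":0,"tz":0,"wx":0,"wy":0.121,"wz":0}
    - {"tx":0.62,"ty":0,"tz":0,"wx":0,"wy":0.121,"wz":0}
    - {"tx":0.62,"ty":0,"tz":0,"wx":0,"wy":0.121,"wz":0}
    - {"tx":0.62,"ty":0,"tz":0,"wx":0,"wy":0.121,"wz":0}
    - {"tx":0.62,"ty":0,"tz":0,"wx":0,"wy":0.121,"wz":0}
    - {"tx":0,"ty":0,"tz":0,"wx":0,"wy":0,"wz":0}
    - {"tx":0,"ty":0,"tz":0,"wx":0,"wy":0,"wz":0}
    - {"tx":0,"ty":0,"tz":0,"wx":0,"wy":0,"wz":0}

```text
time_s: 9.12
ee_pos: [479.7, 207.9, 171.4]
ee_rot: [-179.9, -49.6, 121.9]
force: [-0.4, 0.1, -3.3]
gripper_width: 29.3
gripper_force: 40.0
```

Run:
```python
from h import *
p,R,s=cur(); print(p,R[:,2],s["qpos"].round(0),"grasp",p-51*R[:,2])
R1=frame(-24.3,50); plan(np.array([521,-208,207])+51*R1[:,2],R1,24)
```

```text
[479.66443365 207.90426555 171.4414132 ] [-0.40464095  0.64544163 -0.64782004] [ -4.  29.  93.  38.  92. -47.] grasp [500.30112193 174.98674222 204.48023513]
rows 24 rot/row [-0.0813  0.0002  0.0686] total deg 146.3
0 [-1.09, -0.68, -1.3]
1 [-1.13, -0.5, -1.35]
2 [-1.16, -0.31, -1.38]
3 [-1.17, -0.12, -1.4]
4 [-1.17, 0.08, -1.4]
5 [-1.16, 0.27, -1.39]
6 [-1.14, 0.46, -1.36]
7 [-1.1, 0.65, -1.31]
8 [-1.05, 0.83, -1.25]
9 [-0.98, 0.99, -1.18]
10 [-0.91, 1.15, -1.09]
11 [-0.83, 1.3, -0.99]
12 [-0.73, 1.43, -0.88]
13 [-0.63, 1.54, -0.76]
14 [-0.52, 1.64, -0.63]
15 [-0.41, 1.71, -0.49]
16 [-0.29, 1.77, -0.35]
17 [-0.16, 1.81, -0.21]
18 [-0.04, 1.83, -0.06]
19 [0.09, 1.82, 0.09]
20 [0.21, 1.8, 0.24]
21 [0.33, 1.76, 0.38]
22 [0.45, 1.69, 0.52]
23 [0.57, 1.61, 0.66]
```

Emit:
move_arm:
  plan:
    - {"tx":-1.1,"ty":-0.7,"tz":-1.3,"wx":-0.0813,"wy":0,"wz":0.0686}
    - {"tx":-1.1,"ty":-0.5,"tz":-1.35,"wx":-0.0813,"wy":0,"wz":0.0686}
    - {"tx":-1.15,"ty":-0.3,"tz":-1.4,"wx":-0.0813,"wy":0,"wz":0.0686}
    - {"tx":-1.15,"ty":-0.1,"tz":-1.4,"wx":-0.0813,"wy":0,"wz":0.0686}
    - {"tx":-1.15,"ty":0.1,"tz":-1.4,"wx":-0.0813,"wy":0,"wz":0.0686}
    - {"tx":-1.15,"ty":0.3,"tz":-1.4,"wx":-0.0813,"wy":0,"wz":0.0686}
    - {"tx":-1.15,"ty":0.45,"tz":-1.35,"wx":-0.0813,"wy":0,"wz":0.0686}
    - {"tx":-1.1,"ty":0.65,"tz":-1.3,"wx":-0.0813,"wy":0,"wz":0.0686}
    - {"tx":-1.05,"ty":0.8,"tz":-1.25,"wx":-0.0813,"wy":0,"wz":0.0686}
    - {"tx":-1.0,"ty":1.0,"tz":-1.2,"wx":-0.0813,"wy":0,"wz":0.0686}
    - {"tx":-0.9,"ty":1.15,"tz":-1.1,"wx":-0.0813,"wy":0,"wz":0.0686}
    - {"tx":-0.8,"ty":1.3,"tz":-1.0,"wx":-0.0813,"wy":0,"wz":0.0686}

```text
time_s: 10.12
ee_pos: [518.0, -8.7, 174.8]
ee_rot: [179.7, -49.7, 48.8]
force: [0.8, -0.1, -3.7]
gripper_width: 29.5
gripper_force: 40.0
```

Emit:
move_arm:
  plan:
    - {"tx":-0.75,"ty":1.4,"tz":-0.9,"wx":-0.0813,"wy":0,"wz":0.0686}
    - {"tx":-0.65,"ty":1.5,"tz":-0.75,"wx":-0.0813,"wy":0,"wz":0.0686}
    - {"tx":-0.5,"ty":1.65,"tz":-0.65,"wx":-0.0813,"wy":0,"wz":0.0686}
    - {"tx":-0.4,"ty":1.7,"tz":-0.5,"wx":-0.0813,"wy":0,"wz":0.0686}
    - {"tx":-0.3,"ty":1.75,"tz":-0.35,"wx":-0.0813,"wy":0,"wz":0.0686}
    - {"tx":-0.15,"ty":1.8,"tz":-0.2,"wx":-0.0813,"wy":0,"wz":0.0686}
    - {"tx":0,"ty":1.8,"tz":-0.05,"wx":-0.0813,"wy":0,"wz":0.0686}
    - {"tx":0.1,"ty":1.8,"tz":0.1,"wx":-0.0813,"wy":0,"wz":0.0686}
    - {"tx":0.2,"ty":1.8,"tz":0.25,"wx":-0.0813,"wy":0,"wz":0.0686}
    - {"tx":0.3,"ty":1.75,"tz":0.4,"wx":-0.0813,"wy":0,"wz":0.0686}
    - {"tx":0.45,"ty":1.7,"tz":0.5,"wx":-0.0813,"wy":0,"wz":0.0686}
    - {"tx":0,"ty":0,"tz":0,"wx":0,"wy":0,"wz":0}

```text
time_s: 11.12
ee_pos: [554.3, -192.8, 179.6]
ee_rot: [179.8, -50.6, -13.8]
force: [-0.2, 0.4, -3.6]
gripper_width: 29.4
gripper_force: 40.0
```

Run:
```python
from h import *
p,R,s=cur(); print(p,R[:,2],s["qpos"].round(0),"grasp",p-51*R[:,2])
R1=frame(-24.3,50); plan(np.array([521,-208,207])+51*R1[:,2],R1)
```

```text
[ 554.27522727 -192.82002979  179.61913551] [ 0.74977638 -0.18850015 -0.63427365] [-26.   3. 133. 121.  11. -39.] grasp [ 516.03663167 -183.20652221  211.96709184]
rows 2 rot/row [-0.0684 -0.0056  0.0584] total deg 10.3
0 [0.1, 1.49, 0.55]
1 [0.19, 1.44, 0.65]
```

The wrist is close to its singularity (q5 = 11°) with this tilt. So I'll back off a little, stand the bottle on the bench here, and regrasp it with the tool pointing straight down.

Emit:
move_arm:
  plan:
    - {"tx":-0.45,"ty":-1.7,"tz":-0.5,"wx":0.0813,"wy":0,"wz":-0.0686}
    - {"tx":-0.3,"ty":-1.75,"tz":-0.4,"wx":0.0813,"wy":0,"wz":-0.0686}
    - {"tx":-0.2,"ty":-1.8,"tz":-0.25,"wx":0.0813,"wy":0,"wz":-0.0686}
    - {"tx":0,"ty":0,"tz":0,"wx":0,"wy":0,"wz":0}
    - {"tx":-1.16,"ty":0,"tz":0.95,"wx":0,"wy":0,"wz":0}
    - {"tx":-1.16,"ty":0,"tz":0.95,"wx":0,"wy":0,"wz":0}
    - {"tx":0,"ty":0,"tz":0,"wx":0,"wy":0,"wz":0}
    - {"tx":0,"ty":0,"tz":0,"wx":0,"wy":0,"wz":0}

```text
time_s: 11.78
ee_pos: [549.4, -148.3, 148.4]
ee_rot: [179.3, -50.5, 2.3]
force: [0.2, 0.0, -2.5]
gripper_width: 29.2
gripper_force: 40.0
```

Run:
```python
from h import *
p,R,s=cur(); g=p-51*R[:,2]; print(p,R[:,2],s["qpos"].round(0),"grasp",g)
S=grab_frame("scene"); S0=pickle.load(open("scene0.pkl","rb"))
b=g.copy(); b[2]-=157
print("pred cap,base px",proj(S,g),proj(S,b))
v=S["color"].astype(int); m=((v.min(2)>150)).astype(np.uint8)
n,l,st,ce=cv2.connectedComponentsWithStats(m)
for i in range(1,n):
    if st[i,4]>150 and abs(ce[i]-proj(S,b-[0,0,-40])).max()<60:
        k=max(cv2.findContours((l==i).astype(np.uint8),0,1)[0],key=cv2.contourArea)
        print(st[i],cv2.approxPolyDP(k,1.5,True)[:,0].tolist())
```

```text
[ 549.431177   -148.29632065  148.35479842] [ 0.77186127  0.01941875 -0.63549437] [-33.   6. 135. 104.  27. -40.] grasp [ 510.06625232 -149.28667679  180.76501131]
pred cap,base px [296.31627235 178.82466888] [298.33854871 223.66153085]
[286 189  29  45 781] [[300, 189], [295, 191], [295, 196], [286, 207], [289, 227], [306, 233], [305, 213], [314, 200], [309, 196], [303, 196]]
[343 201  24  39 524] [[365, 203], [351, 202], [346, 213], [347, 228], [343, 236], [344, 238], [349, 239], [353, 230], [359, 228], [360, 220], [366, 207]]
[ 295  229   59   71 2142] [[328, 229], [319, 235], [326, 241], [326, 251], [322, 255], [308, 243], [298, 247], [302, 279], [295, 283], [310, 299], [318, 294], [321, 295], [321, 272], [335, 263], [341, 273], [325, 284], [324, 288], [353, 269], [351, 267], [348, 268], [349, 253], [352, 249]]
```

Emit:
move_arm:
  plan:
    - {"tx":-0.77,"ty":0,"tz":0.63,"wx":0,"wy":0,"wz":0}
    - {"tx":-0.39,"ty":0,"tz":0.32,"wx":0,"wy":0,"wz":0}
    - {"tx":0,"ty":0,"tz":0,"wx":0,"wy":0,"wz":0}
    - {"tx":0,"ty":0,"tz":0,"wx":0,"wy":0,"wz":0}

```text
time_s: 12.17
ee_pos: [550.4, -149.1, 134.7]
ee_rot: [179.2, -50.7, 2.5]
force: [0.4, -0.9, -3.3]
gripper_width: 29.3
gripper_force: 40.0
```

Emit:
move_arm:
  plan:
    - {"tx":-0.3,"ty":0,"tz":0.25,"wx":0,"wy":0,"wz":0}
    - {"tx":0,"ty":0,"tz":0,"wx":0,"wy":0,"wz":0}

```text
time_s: 12.33
ee_pos: [550.2, -149.3, 130.4]
ee_rot: [179.1, -50.7, 2.5]
force: [0.7, 0.1, -4.7]
gripper_width: 29.2
gripper_force: 40.0
```

Emit:
move_arm:
  plan:
    - {"tx":-0.3,"ty":0,"tz":0.25,"wx":0,"wy":0,"wz":0}
    - {"tx":0,"ty":0,"tz":0,"wx":0,"wy":0,"wz":0}

```text
time_s: 12.5
ee_pos: [551.7, -149.6, 128.3]
ee_rot: [179.2, -50.9, 2.5]
force: [-0.1, -0.3, 3.6]
gripper_width: 29.1
gripper_force: 40.0
```

Contact with the bench (Fz changed from −4 to +3.6 N), and the grasp height of 160 mm fits. Releasing and backing off along the tool.

Emit:
move_arm:
  plan:
    - {"tx":-0.08,"ty":0,"tz":0.06,"wx":0,"wy":0,"wz":0}
    - {"tx":0,"ty":0,"tz":0,"wx":0,"wy":0,"wz":0}
    - {"tx":0,"ty":0,"tz":0,"wx":0,"wy":0,"wz":0}
    - {"tx":0,"ty":0,"tz":0,"wx":0,"wy":0,"wz":0}
    - {"tx":0,"ty":0,"tz":0,"wx":0,"wy":0,"wz":0}
    - {"tx":0,"ty":0,"tz":0,"wx":0,"wy":0,"wz":0}
    - {"tx":0,"ty":0,"tz":0,"wx":0,"wy":0,"wz":0}
    - {"tx":0,"ty":0,"tz":0,"wx":0,"wy":0,"wz":0}
    - {"tx":0,"ty":0,"tz":0,"wx":0,"wy":0,"wz":0}
  gripper: 7.5

```text
time_s: 13.25
ee_pos: [550.0, -149.2, 124.9]
ee_rot: [179.2, -50.6, 2.4]
force: [-0.4, -0.0, 0.1]
gripper_width: 74.7
gripper_force: 0.0
```

Emit:
move_arm:
  plan:
    - {"tx":0,"ty":0,"tz":-1,"wx":0,"wy":0,"wz":0}
    - {"tx":0,"ty":0,"tz":-2,"wx":0,"wy":0,"wz":0}
    - {"tx":0,"ty":0,"tz":-2,"wx":0,"wy":0,"wz":0}
    - {"tx":0,"ty":0,"tz":-2,"wx":0,"wy":0,"wz":0}
    - {"tx":0,"ty":0,"tz":-2,"wx":0,"wy":0,"wz":0}
    - {"tx":0,"ty":0,"tz":0,"wx":0,"wy":0,"wz":0}
    - {"tx":0,"ty":0,"tz":0,"wx":0,"wy":0,"wz":0}

```text
time_s: 13.83
ee_pos: [480.4, -151.6, 182.8]
ee_rot: [179.0, -50.7, 2.5]
force: [-0.5, -0.5, 0.8]
gripper_width: 75.2
gripper_force: 0.0
```

Run:
```python
from h import *
p,R,s=cur(); print(p,R[:,2],s["qpos"].round(0))
S=grab_frame("scene");T=grab_frame("top")
b=np.array([511,-149,0.])
for nm,f in(("S",S),("T",T)):
  print(nm,"pred cap,base px",proj(f,b+[0,0,157]),proj(f,b))
  v=f["color"].astype(int); m=((v.min(2)>150)).astype(np.uint8)
  n,l,st,ce=cv2.connectedComponentsWithStats(m)
  for i in range(1,n):
    if st[i,4]>100 and abs(ce[i]-proj(f,b+[0,0,40])).max()<40:
        k=max(cv2.findContours((l==i).astype(np.uint8),0,1)[0],key=cv2.contourArea)
        print(st[i],cv2.approxPolyDP(k,1.2,True)[:,0].tolist())
im=np.hstack([cv2.resize(T["color"][110:270,270:430],None,fx=2.5,fy=2.5),cv2.resize(S["color"][130:290,230:390],None,fx=2.5,fy=2.5)])
cv2.imwrite("pics/st.png",im[:,:,::-1])
```

```text
[ 480.44700213 -151.57964582  182.78529395] [ 0.77401005  0.01701955 -0.63294454] [-42.  -3. 138.  85.  32. -25.]
S pred cap,base px [297.03311233 186.24303938] [298.96017218 229.75917444]
[288 198  28  43 753] [[297, 198], [298, 200], [288, 212], [290, 234], [306, 240], [307, 220], [314, 211], [315, 206], [306, 203], [305, 209], [304, 199]]
T pred cap,base px [350.25784146 199.3343902 ] [344.95577974 208.35191334]
[336 185  27  27 638] [[360, 186], [351, 185], [336, 188], [337, 211], [360, 211], [362, 209]]
```

Run:
```python
from h import *
T=pickle.load(open("top0.pkl","rb"));S=pickle.load(open("scene0.pkl","rb"))
print("top ctr z84",onz(T,349,198,84).round(1),[onz(T,u,v,84).round(1).tolist() for u,v in((336,187.5),(337,211),(361,211),(361,186))])
print("scene bottom",[onz(S,u,v,0).round(1).tolist() for u,v in((290,234.5),(306.5,240.5))], "top of body",[onz(S,u,v,84).round(1).tolist() for u,v in((288,212),(307,220),(315,206))])
# cap: grey, between
for f in(S,T):
  q=proj(f,[505,-149,175]); print("cap top pred",q)
b=np.array([507,-149.])
R1=frame(2.5,0)
print("plan to above cap")
plan(np.array([507,-149,215+36.]),R1)
```

```text
top ctr z84 [ 524.2 -152.5   84. ] [[548.3, -124.0, 84.0], [495.4, -125.2, 84.0], [494.7, -178.4, 84.0], [551.0, -180.0, 84.0]]
scene bottom [[497.4, -175.4, 0.0], [547.8, -175.4, 0.0]] top of body [[495.7, -175.2, 84.0], [553.3, -179.8, 84.0], [548.5, -124.2, 84.0]]
cap top pred [294.64496187 179.99899598]
cap top pred [351.06560628 201.04507876]
plan to above cap
rows 8 rot/row [ 0.0017 -0.1104 -0.0009] total deg 50.6
0 [0.88, -0.01, -0.3]
1 [0.84, -0.01, -0.39]
2 [0.79, -0.01, -0.48]
3 [0.73, -0.01, -0.57]
4 [0.67, -0.01, -0.64]
5 [0.59, -0.01, -0.71]
6 [0.51, -0.01, -0.77]
7 [0.42, -0.01, -0.83]
```

View pics/st.png

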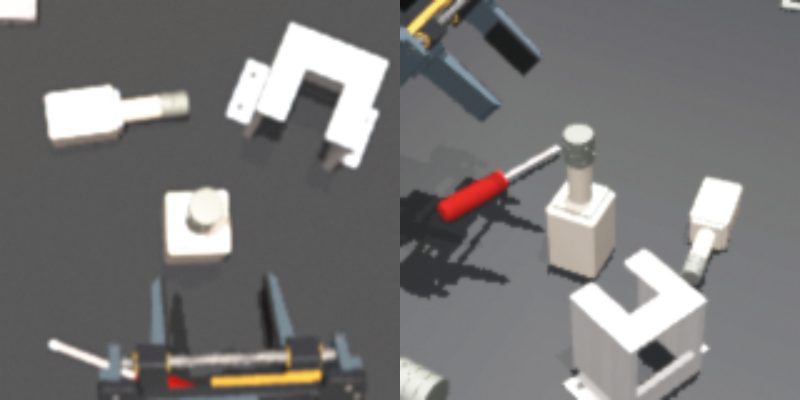

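The picture shows the bottle standing upright by itself (top crop (197,225), scene crop (580,215)), faces along the world axes, with its centre at about (522.5,−151.5). Tray, tape and screwdriver have not been touched. Next I point the tool down above the cap.

Run:
```python
from h import *
plan(np.array([522.5,-151.5,200]),frame(0,0),10)
```

```text
rows 10 rot/row [-0.0006 -0.0884  0.0033] total deg 50.7
0 [0.41, 0.02, 0.21]
1 [0.42, 0.02, 0.17]
2 [0.44, 0.02, 0.13]
3 [0.45, 0.01, 0.09]
4 [0.45, 0.01, 0.05]
5 [0.46, 0.01, 0.01]
6 [0.46, 0.01, -0.03]
7 [0.45, 0.01, -0.07]
8 [0.44, 0.01, -0.11]
9 [0.43, 0.01, -0.15]
```

Emit:
move_arm:
  plan:
    - {"tx":0.41,"ty":0,"tz":0.2,"wx":0,"wy":-0.0884,"wz":0.0033}
    - {"tx":0.42,"ty":0,"tz":0.17,"wx":0,"wy":-0.0884,"wz":0.0033}
    - {"tx":0.44,"ty":0,"tz":0.13,"wx":0,"wy":-0.0884,"wz":0.0033}
    - {"tx":0.45,"ty":0,"tz":0.09,"wx":0,"wy":-0.0884,"wz":0.0033}
    - {"tx":0.45,"ty":0,"tz":0.05,"wx":0,"wy":-0.0884,"wz":0.0033}
    - {"tx":0.46,"ty":0,"tz":0,"wx":0,"wy":-0.0884,"wz":0.0033}
    - {"tx":0.46,"ty":0,"tz":-0.03,"wx":0,"wy":-0.0884,"wz":0.0033}
    - {"tx":0.45,"ty":0,"tz":-0.07,"wx":0,"wy":-0.0884,"wz":0.0033}
    - {"tx":0.44,"ty":0,"tz":-0.11,"wx":0,"wy":-0.0884,"wz":0.0033}
    - {"tx":0.43,"ty":0,"tz":-0.15,"wx":0,"wy":-0.0884,"wz":0.0033}
    - {"tx":0,"ty":0,"tz":0,"wx":0,"wy":0,"wz":0}
    - {"tx":0,"ty":0,"tz":0,"wx":0,"wy":0,"wz":0}

```text
time_s: 14.93
ee_pos: [511.6, -138.1, 196.1]
ee_rot: [-178.2, -11.4, 1.9]
force: [-0.1, -0.1, -1.2]
gripper_width: 75.1
gripper_force: 0.0
```

Run:
```python
from h import *
p,R,s=cur(); print(s["qpos"].round(0))
plan(np.array([522.5,-151.5,114]),frame(0,0))
S=grab_frame("scene"); save(S,"abv")
# steel-blue finger pixels: extent, and predicted px of tips at offsets
for off in(0,34): print(off,[proj(S,p-off*R[:,2]+sgn*41*R[:,1]).round(0).tolist() for sgn in(-1,1)])
h=cv2.cvtColor(S["color"],cv2.COLOR_RGB2HSV); m=((h[...,0]>95)&(h[...,0]<112)&(h[...,1]>60)&(h[...,2]>60)).astype(np.uint8); m[:,:250]=0;m[:,345:]=0
n,l,st,ce=cv2.connectedComponentsWithStats(m); print([st[i].tolist() for i in range(1,n) if st[i,4]>25])
v=S["color"].astype(int); m=((v.min(2)>150)).astype(np.uint8); n,l,st,ce=cv2.connectedComponentsWithStats(m)
print([st[i].tolist() for i in range(1,n) if st[i,4]>100 and 270<ce[i][0]<330 and 190<ce[i][1]<245])
```

```text
[-21.   8. 102.   7.  60.  64.]
rows 3 rot/row [-0.0118 -0.0664  0.0121] total deg 11.8
0 [-0.2, 0.55, 2.74]
1 [-0.01, 0.52, 2.75]
2 [0.18, 0.48, 2.75]
0 [[306.0, 162.0], [291.0, 182.0]]
34 [[303.0, 151.0], [288.0, 170.0]]
[]
[[289, 198, 27, 43, 737]]
```

Run:
```python
from h import *
plan(np.array([522.5,-151.5,198]),frame(0,0),4)
```

```text
rows 4 rot/row [-0.0089 -0.0495  0.0088] total deg 11.7
0 [0.31, 0.34, -0.01]
1 [0.31, 0.34, -0.02]
2 [0.31, 0.34, -0.03]
3 [0.31, 0.34, -0.04]
```

Emit:
move_arm:
  plan:
    - {"tx":0.31,"ty":0.34,"tz":0,"wx":-0.009,"wy":-0.05,"wz":0.009}
    - {"tx":0.31,"ty":0.34,"tz":0,"wx":-0.009,"wy":-0.05,"wz":0.009}
    - {"tx":0.31,"ty":0.34,"tz":0,"wx":-0.009,"wy":-0.05,"wz":0.009}
    - {"tx":0.31,"ty":0.34,"tz":0,"wx":-0.009,"wy":-0.05,"wz":0.009}
    - {"tx":0,"ty":0,"tz":0,"wx":0,"wy":0,"wz":0}
    - {"tx":0,"ty":0,"tz":0,"wx":0,"wy":0,"wz":0}

```text
time_s: 15.48
ee_pos: [521.7, -152.3, 197.9]
ee_rot: [179.9, 0.0, -0.1]
force: [-0.7, 0.1, -0.3]
gripper_width: 75.0
gripper_force: 0.0
```

Run:
```python
from h import *
p,R,s=cur(); print(p,s["ee_rot"],s["qpos"].round(0))
plan(np.array([522.5,-151.5,114]),frame(0,0),6)
S=grab_frame("scene")
v=S["color"].astype(int); m=((v.min(2)>150)).astype(np.uint8); n,l,st,ce=cv2.connectedComponentsWithStats(m)
print([st[i].tolist() for i in range(1,n) if st[i,4]>100 and 270<ce[i][0]<330 and 190<ce[i][1]<245])
for off in(0,34): print(off,[proj(S,p-off*R[:,2]+sgn*41*R[:,1]).round(0).tolist() for sgn in(-1,1)])
# difference to the empty-air picture: where do the fingers end?
S0=pickle.load(open("scene0.pkl","rb"))
dif=np.abs(v-S0["color"].astype(int)).max(2)
for y in range(140,196,3): print(y,''.join('#' if v[y,x].min()>150 else ('b' if v[y,x,2]-v[y,x,0]>18 else ('g' if v[y,x].min()>105 else ('d' if v[y,x].max()<45 else '.'))) for x in range(265,330)))
```

```text
[ 521.72005957 -152.2887402   197.89692419] [ 1.79948299e+02  3.19084215e-02 -1.44094156e-01] [-17.  15.  92.  -0.  74.  73.]
rows 6 rot/row [ 0.0002  0.0001 -0.0004] total deg 0.2
0 [0.01, -0.01, 1.4]
1 [0.01, -0.01, 1.4]
2 [0.01, -0.01, 1.4]
3 [0.01, -0.01, 1.4]
4 [0.01, -0.01, 1.4]
5 [0.01, -0.01, 1.4]
[[289, 198, 27, 43, 724]]
0 [[307.0, 166.0], [292.0, 185.0]]
34 [[307.0, 155.0], [291.0, 174.0]]
140 ...dddddddddddd..................dd.......ddddddd...ggggggggggggg
143 ..............ddddddddddd.....dddd...dddddddddddd...ggggggggggggg
146 ........................dddddd.....dddddddddddddd...ggggggggggggg
149 ....................................ddddddddddddd..gggggggggggggg
152 ggggggg..............................dddddddddddd..gggggggggggggg
155 gggggggggggggggg..................ggggggg.....dd..ggggggggggggggg
158 ggggggggggggggggg................gggggggggggggggggggggggggggggggg
161 ggggggggggggggggg................gggggggggggggggggggggggggggggggg
164 gggggggggggggggggg................ggggggggggggggggggggggggggggggg
167 gggggggggggggggggg................ggggggggggggggggggggggggggggggg
170 gggggggggggggggggg................ggggggggggggggggggggggggggggggg
173 gggggggggggggggggggggg............ggggggggggggggggggggggggggggggg
176 gggggggggggggggggggggggggggggggg.gggggggggggggggggggggggggggggggg
179 ggggggggggggggggggggggggggggggggggggggggggggggggggggggggggggggggg
182 ggggggggggggggggggggggggggggggggggggggggggggggggggggggggggggggggg
185 gggggggggggggggggggggggggggggg.ggggggggggg.gggggggggggggggggggggg
188 gggggggggggggggggggggggggg###g.............gggggggggggggggggggggg
191 ggggggggggggggggggggg######ggg............ggggggggggggggggggggggg
194 ggggggggggggggg######gg....gggg...........ggggggggggggggggggggggg
```

The fingertip pixels (rows 155 and 175) match a 34 mm offset exactly. Descending over the cap and gripping.

Emit:
move_arm:
  plan:
    - {"tx":0,"ty":0,"tz":1.4,"wx":0,"wy":0,"wz":0}
    - {"tx":0,"ty":0,"tz":1.4,"wx":0,"wy":0,"wz":0}
    - {"tx":0,"ty":0,"tz":1.4,"wx":0,"wy":0,"wz":0}
    - {"tx":0,"ty":0,"tz":1.4,"wx":0,"wy":0,"wz":0}
    - {"tx":0,"ty":0,"tz":1.4,"wx":0,"wy":0,"wz":0}
    - {"tx":0,"ty":0,"tz":1.4,"wx":0,"wy":0,"wz":0}
    - {"tx":0,"ty":0,"tz":0,"wx":0,"wy":0,"wz":0}
    - {"tx":0,"ty":0,"tz":0,"wx":0,"wy":0,"wz":0}

```text
time_s: 16.2
ee_pos: [521.3, -152.8, 115.0]
ee_rot: [179.9, 0.0, -0.2]
force: [-0.1, 0.2, -0.0]
gripper_width: 74.9
gripper_force: 0.0
```

Emit:
move_arm:
  plan:
    - {"tx":0,"ty":0,"tz":0,"wx":0,"wy":0,"wz":0}
    - {"tx":0,"ty":0,"tz":0,"wx":0,"wy":0,"wz":0}
    - {"tx":0,"ty":0,"tz":0,"wx":0,"wy":0,"wz":0}
    - {"tx":0,"ty":0,"tz":0,"wx":0,"wy":0,"wz":0}
    - {"tx":0,"ty":0,"tz":0,"wx":0,"wy":0,"wz":0}
    - {"tx":0,"ty":0,"tz":0,"wx":0,"wy":0,"wz":0}
    - {"tx":0,"ty":0,"tz":0,"wx":0,"wy":0,"wz":0}
    - {"tx":0,"ty":0,"tz":0,"wx":0,"wy":0,"wz":0}
    - {"tx":0,"ty":0,"tz":0,"wx":0,"wy":0,"wz":0}
  gripper: 2
  force: 40

```text
time_s: 16.95
ee_pos: [523.0, -152.7, 115.2]
ee_rot: [179.9, -0.0, -0.2]
force: [0.5, 1.8, 0.7]
gripper_width: 28.9
gripper_force: 40.0
```

Run:
```python
from h import *
p,R,s=cur(); print(p,s["ee_rot"],s["gripper_width"],s["force"])
S=grab_frame("scene");T=grab_frame("top")
for nm,f,z in(("S",S,0),("T",T,84)):
  v=f["color"].astype(int); m=((v.min(2)>150)).astype(np.uint8); n,l,st,ce=cv2.connectedComponentsWithStats(m)
  for i in range(1,n):
    if st[i,4]>100 and abs(ce[i]-proj(f,[522,-151,40])).max()<25:
        k=max(cv2.findContours((l==i).astype(np.uint8),0,1)[0],key=cv2.contourArea)
        print(nm,st[i],cv2.approxPolyDP(k,1.2,True)[:,0].tolist())
k=np.array([np.cos(np.radians(-24.3)),np.sin(np.radians(-24.3)),0]); o=np.array([639.5,-261.7,0])
tgt=o-95*k; d=tgt-np.array([522.5,-151.5,0]); q=p+d; q[2]+=6; print("target",q)
plan(q,frame(-24.3,0),9)
```

```text
[ 523.00518071 -152.72643723  115.208411  ] [ 1.79871797e+02 -4.69281603e-02 -1.81584278e-01] 28.942733455934903 [0.51721906 1.81922947 0.71933239]
S [289 198  27  43 723] [[297, 198], [297, 202], [289, 212], [290, 234], [306, 240], [307, 220], [315, 207], [307, 204], [305, 209], [304, 199]]
T [ 300  114   97  152 2593] [[348, 114], [344, 121], [305, 242], [300, 265], [307, 257], [317, 225], [318, 233], [316, 235], [316, 240], [326, 240], [327, 243], [324, 246], [340, 247], [356, 251], [379, 262], [379, 258], [381, 256], [389, 262], [396, 244], [389, 240], [330, 222], [318, 221], [349, 120]]
T [338 202  24  10 138] [[361, 205], [352, 204], [350, 202], [346, 208], [339, 208], [338, 210], [360, 210]]
target [ 553.42186943 -223.83257316  121.208411  ]
rows 9 rot/row [ 0.0002 -0.0001  0.0468] total deg 24.1
0 [0.34, 0.79, -0.06]
1 [0.38, 0.77, -0.07]
2 [0.41, 0.75, -0.07]
3 [0.45, 0.73, -0.07]
4 [0.48, 0.71, -0.07]
5 [0.51, 0.69, -0.07]
6 [0.55, 0.66, -0.07]
7 [0.58, 0.64, -0.07]
8 [0.61, 0.61, -0.07]
```

Gripped at 28.9 mm, tool vertical, and the body mask has not moved. Lifting 3 mm, then moving in front of the keeper with the turn.

Emit:
move_arm:
  plan:
    - {"tx":0,"ty":0,"tz":-0.3,"wx":0,"wy":0,"wz":0}
    - {"tx":0.34,"ty":0.79,"tz":0,"wx":0,"wy":0,"wz":0.0468}
    - {"tx":0.38,"ty":0.77,"tz":0,"wx":0,"wy":0,"wz":0.0468}
    - {"tx":0.41,"ty":0.75,"tz":0,"wx":0,"wy":0,"wz":0.0468}
    - {"tx":0.45,"ty":0.73,"tz":0,"wx":0,"wy":0,"wz":0.0468}
    - {"tx":0.48,"ty":0.71,"tz":0,"wx":0,"wy":0,"wz":0.0468}
    - {"tx":0.51,"ty":0.69,"tz":0,"wx":0,"wy":0,"wz":0.0468}
    - {"tx":0.55,"ty":0.66,"tz":0,"wx":0,"wy":0,"wz":0.0468}
    - {"tx":0.58,"ty":0.64,"tz":0,"wx":0,"wy":0,"wz":0.0468}
    - {"tx":0.61,"ty":0.61,"tz":0,"wx":0,"wy":0,"wz":0.0468}
    - {"tx":0,"ty":0,"tz":0,"wx":0,"wy":0,"wz":0}
    - {"tx":0,"ty":0,"tz":0,"wx":0,"wy":0,"wz":0}

```text
time_s: 18.05
ee_pos: [552.8, -224.1, 117.7]
ee_rot: [179.9, 0.0, -24.3]
force: [-0.4, 0.7, -3.1]
gripper_width: 29.1
gripper_force: 40.0
```

Run:
```python
from h import *
p,R,s=cur(); print(p,s["ee_rot"],s["gripper_width"],s["force"],s["qpos"].round(0))
S=grab_frame("scene"); pickle.dump(S,open("s3.pkl","wb"))
kx=R[:,0]; kx=np.array([np.cos(np.radians(-24.3)),np.sin(np.radians(-24.3)),0]);ky=np.array([-kx[1],kx[0],0]); o=np.array([639.5,-261.7,0])
print("keeper-frame TCP",(p-o)@kx,(p-o)@ky)
b=p.copy();b[2]=3
for a,c in((-1,-1),(1,-1),(-1,1),(1,1)):
  print(a,c,"base corner",proj(S,b+28*(a*kx+c*ky)).round(1),"z84",proj(S,b+28*(a*kx+c*ky)+[0,0,84]).round(1))
v=S["color"].astype(int); m=((v.min(2)>150)).astype(np.uint8); n,l,st,ce=cv2.connectedComponentsWithStats(m)
for i in range(1,n):
    if st[i,4]>100 and abs(ce[i]-proj(S,p-[0,0,75])).max()<30:
        k=max(cv2.findContours((l==i).astype(np.uint8),0,1)[0],key=cv2.contourArea)
        print(st[i],cv2.approxPolyDP(k,1.2,True)[:,0].tolist())
```

```text
[ 552.84667648 -224.0590518   117.67639177] [ 1.79867450e+02  4.52243830e-03 -2.42777779e+01] 29.059995875066473 [-0.37309316  0.68522424 -3.11992076] [-23.  23.  92.  -0.  65.  91.]
keeper-frame TCP -94.46591364258636 -1.3530033231057745
-1 -1 base corner [284.6 251.8] z84 [282.7 229.5]
1 -1 base corner [297.7 264.8] z84 [296.6 242.5]
-1 1 base corner [301.5 241.6] z84 [300.6 219.2]
1 1 base corner [314.8 253.9] z84 [314.7 231.6]
[ 284  219   70   81 2850] [[294, 219], [294, 224], [284, 230], [287, 243], [286, 251], [300, 264], [302, 279], [296, 283], [297, 286], [310, 299], [312, 299], [318, 294], [321, 295], [321, 272], [332, 264], [335, 264], [341, 273], [325, 284], [323, 287], [324, 288], [328, 287], [346, 274], [349, 270], [351, 271], [353, 269], [351, 267], [349, 269], [348, 268], [349, 253], [352, 249], [331, 231], [326, 229], [320, 234], [326, 242], [326, 252], [323, 255], [320, 255], [311, 243], [313, 242], [312, 236], [314, 232], [305, 224], [303, 230], [302, 220]]
```

The predicted corners match the picture to about 1 px. The bottle is lined up: 94 mm in front of home, about 1 mm across. Sliding in.

Emit:
move_arm:
  plan:
    - {"tx":0.5,"ty":-0.1,"tz":0,"wx":0,"wy":0,"wz":0}
    - {"tx":1,"ty":0,"tz":0,"wx":0,"wy":0,"wz":0}
    - {"tx":1,"ty":0,"tz":0,"wx":0,"wy":0,"wz":0}
    - {"tx":1,"ty":0,"tz":0,"wx":0,"wy":0,"wz":0}
    - {"tx":1,"ty":0,"tz":0,"wx":0,"wy":0,"wz":0}
    - {"tx":0.5,"ty":0,"tz":0,"wx":0,"wy":0,"wz":0}
    - {"tx":0,"ty":0,"tz":0,"wx":0,"wy":0,"wz":0}

```text
time_s: 18.68
ee_pos: [601.1, -244.3, 118.1]
ee_rot: [179.9, -0.2, -24.3]
force: [0.2, 0.4, -2.8]
gripper_width: 29.1
gripper_force: 40.0
```

Emit:
move_arm:
  plan:
    - {"tx":0.6,"ty":0,"tz":0,"wx":0,"wy":0,"wz":0}
    - {"tx":0.6,"ty":0,"tz":0,"wx":0,"wy":0,"wz":0}
    - {"tx":0.6,"ty":0,"tz":0,"wx":0,"wy":0,"wz":0}
    - {"tx":0.6,"ty":0,"tz":0,"wx":0,"wy":0,"wz":0}
    - {"tx":0.6,"ty":0,"tz":0,"wx":0,"wy":0,"wz":0}
    - {"tx":0.3,"ty":0,"tz":0,"wx":0,"wy":0,"wz":0}
    - {"tx":0.3,"ty":0,"tz":0,"wx":0,"wy":0,"wz":0}
    - {"tx":0,"ty":0,"tz":0,"wx":0,"wy":0,"wz":0}
    - {"tx":0,"ty":0,"tz":0,"wx":0,"wy":0,"wz":0}

```text
time_s: 19.43
ee_pos: [632.1, -258.5, 118.4]
ee_rot: [179.9, -0.1, -24.3]
force: [-0.1, -0.2, -2.0]
gripper_width: 29.0
gripper_force: 40.0
```

Emit:
move_arm:
  plan:
    - {"tx":0.2,"ty":0,"tz":0,"wx":0,"wy":0,"wz":0}
    - {"tx":0.2,"ty":0,"tz":0,"wx":0,"wy":0,"wz":0}
    - {"tx":0.2,"ty":0,"tz":0,"wx":0,"wy":0,"wz":0}
    - {"tx":0,"ty":0,"tz":0,"wx":0,"wy":0,"wz":0}
    - {"tx":0,"ty":0,"tz":0,"wx":0,"wy":0,"wz":0}

```text
time_s: 19.85
ee_pos: [637.7, -261.0, 118.5]
ee_rot: [179.9, -0.1, -24.3]
force: [0.3, 0.1, -3.0]
gripper_width: 29.1
gripper_force: 40.0
```

Emit:
move_arm:
  plan:
    - {"tx":0.15,"ty":0,"tz":0,"wx":0,"wy":0,"wz":0}
    - {"tx":0,"ty":0,"tz":0,"wx":0,"wy":0,"wz":0}
    - {"tx":0,"ty":0,"tz":0,"wx":0,"wy":0,"wz":0}

```text
time_s: 20.1
ee_pos: [639.1, -261.6, 118.5]
ee_rot: [179.9, -0.1, -24.3]
force: [-0.4, 0.4, -3.0]
gripper_width: 29.5
gripper_force: 40.0
```

Emit:
move_arm:
  plan:
    - {"tx":0.15,"ty":0,"tz":0,"wx":0,"wy":0,"wz":0}
    - {"tx":0,"ty":0,"tz":0,"wx":0,"wy":0,"wz":0}
    - {"tx":0,"ty":0,"tz":0,"wx":0,"wy":0,"wz":0}

```text
time_s: 20.35
ee_pos: [640.0, -262.0, 118.5]
ee_rot: [179.9, -0.0, -24.3]
force: [-1.6, 0.2, -1.1]
gripper_width: 29.1
gripper_force: 40.0
```

Emit:
move_arm:
  plan:
    - {"tx":0.1,"ty":0,"tz":0.15,"wx":0,"wy":0,"wz":0}
    - {"tx":0,"ty":0,"tz":0.15,"wx":0,"wy":0,"wz":0}
    - {"tx":0,"ty":0,"tz":0,"wx":0,"wy":0,"wz":0}
    - {"tx":0,"ty":0,"tz":0,"wx":0,"wy":0,"wz":0}

```text
time_s: 20.68
ee_pos: [640.6, -262.2, 115.5]
ee_rot: [179.9, -0.0, -24.3]
force: [-4.3, 2.2, 0.7]
gripper_width: 29.2
gripper_force: 40.0
```

Emit:
move_arm:
  plan:
    - {"tx":0.15,"ty":0,"tz":0,"wx":0,"wy":0,"wz":0}
    - {"tx":0,"ty":0,"tz":0,"wx":0,"wy":0,"wz":0}
    - {"tx":0,"ty":0,"tz":0,"wx":0,"wy":0,"wz":0}

```text
time_s: 20.93
ee_pos: [640.7, -262.3, 115.6]
ee_rot: [179.9, 0.2, -24.3]
force: [-8.1, 3.1, 2.4]
gripper_width: 29.2
gripper_force: 40.0
```

Home: the push builds against the slot end (−8 N along the slot) and the base is on the bench. Relieving, releasing and rising.

Emit:
move_arm:
  plan:
    - {"tx":-0.15,"ty":0,"tz":0.05,"wx":0,"wy":0,"wz":0}
    - {"tx":0,"ty":0,"tz":0,"wx":0,"wy":0,"wz":0}

```text
time_s: 21.1
ee_pos: [640.7, -262.3, 115.5]
ee_rot: [179.9, -0.0, -24.3]
force: [-4.5, 2.9, 2.7]
gripper_width: 29.1
gripper_force: 40.0
```

Emit:
move_arm:
  plan:
    - {"tx":0,"ty":0,"tz":0,"wx":0,"wy":0,"wz":0}
    - {"tx":0,"ty":0,"tz":0,"wx":0,"wy":0,"wz":0}
    - {"tx":0,"ty":0,"tz":0,"wx":0,"wy":0,"wz":0}
    - {"tx":0,"ty":0,"tz":0,"wx":0,"wy":0,"wz":0}
    - {"tx":0,"ty":0,"tz":0,"wx":0,"wy":0,"wz":0}
    - {"tx":0,"ty":0,"tz":0,"wx":0,"wy":0,"wz":0}
    - {"tx":0,"ty":0,"tz":0,"wx":0,"wy":0,"wz":0}
    - {"tx":0,"ty":0,"tz":0,"wx":0,"wy":0,"wz":0}
    - {"tx":0,"ty":0,"tz":0,"wx":0,"wy":0,"wz":0}
    - {"tx":0,"ty":0,"tz":0,"wx":0,"wy":0,"wz":0}
  gripper: 7.5

```text
time_s: 21.93
ee_pos: [641.4, -262.7, 115.0]
ee_rot: [179.9, -0.1, -24.3]
force: [0.0, -0.2, -0.8]
gripper_width: 74.7
gripper_force: 0.0
```

Emit:
move_arm:
  plan:
    - {"tx":0,"ty":0,"tz":-1,"wx":0,"wy":0,"wz":0}
    - {"tx":0,"ty":0,"tz":-2,"wx":0,"wy":0,"wz":0}
    - {"tx":0,"ty":0,"tz":-2.5,"wx":0,"wy":0,"wz":0}
    - {"tx":0,"ty":0,"tz":-2.5,"wx":0,"wy":0,"wz":0}
    - {"tx":0,"ty":0,"tz":-2,"wx":0,"wy":0,"wz":0}
    - {"tx":0,"ty":0,"tz":-2,"wx":0,"wy":0,"wz":0}
    - {"tx":-3,"ty":0,"tz":-1,"wx":0,"wy":0,"wz":0}
    - {"tx":-3,"ty":0,"tz":0,"wx":0,"wy":0,"wz":0}
    - {"tx":-3,"ty":0,"tz":0,"wx":0,"wy":0,"wz":0}
    - {"tx":-3,"ty":0,"tz":0,"wx":0,"wy":0,"wz":0}
    - {"tx":0,"ty":0,"tz":0,"wx":0,"wy":0,"wz":0}
    - {"tx":0,"ty":0,"tz":0,"wx":0,"wy":0,"wz":0}

```text
time_s: 22.93
ee_pos: [531.2, -212.6, 246.5]
ee_rot: [179.9, -0.2, -24.3]
force: [0.8, -0.0, -0.4]
gripper_width: 74.9
gripper_force: 0.0
```

Run:
```python
from h import *
S=grab_frame("scene");T=grab_frame("top");o=np.array([639.5,-261.7,0])
print([proj(f,o+[0,0,z]).round(1).tolist() for f in(S,T) for z in(120,158,175)])
S0=pickle.load(open("scene0.pkl","rb"));T0=pickle.load(open("top0.pkl","rb"))
for nm,f,g in(("S",S,S0),("T",T,T0)):
  d=(np.abs(f["color"].astype(int)-g["color"].astype(int)).max(2)>40).astype(np.uint8)
  q=proj(f,o+[0,0,140]).astype(int); x0,y0=q[0]-25,q[1]-30
  for y in range(y0,y0+58,2): print(y,x0,''.join('#' if d[y,x] else '.' for x in range(x0,x0+50)))
```

```text
[[324.1, 243.3], [324.3, 231.8], [324.4, 226.5], [399.0, 142.8], [402.6, 137.8], [404.3, 135.4]]
207 299 ..................................................
209 299 ..................................................
211 299 ..................................................
213 299 ..................................................
215 299 ..................................................
217 299 ..................................................
219 299 ..................................................
221 299 ..................................................
223 299 .....................##########...................
225 299 ...................#############..................
227 299 ...................##############.................
229 299 ....................############..................
231 299 ...........................#####..................
233 299 .....................############.................
235 299 ....................############..................
237 299 .......#.............###########..................
239 299 ....#######.............########..................

[... 1718 characters left out ...]
 ##############.###########..###################.##
146 375 #############.#.##########.....###############.###
148 375 ##############.###########.....###################
150 375 ##############.##########.....###############...##
152 375 #############.##########.....################....#
154 375 ############.##########.....###################...
156 375 .###.####.#.##########.....####################...
158 375 ##########..#########.#....###################....
160 375 ##########.#########.###..###################.....
162 375 #########.##########.#######################......
164 375 ########.##########.#######################.......
166 375 #######..#########.##..#.##################.......
```

The scene difference mask puts the cap's centre at about (325,227), against a prediction of (324.4,226.5) for a bottle standing at home. The contact force agreed and the arm is clear, so I'm handing in.

```bash
python3 -c "
from workcell import env; print(env.job_done())"
```

```text
the job is handed in; nothing more can be done
None
```

The bottle stands upright and released, fully home in the keeper by contact force and the scene camera; the arm is clear, no move came near the tray, tape or screwdriver, and the job was handed in at about 23 s (no verdict was returned).

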